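# Slide the top-heavy bottle crate home into its bench bay

### The arm

A 6-joint arm with a two-finger parallel gripper is mounted at the origin on the work surface. World frame = base frame: x ahead of the robot, y to its left, z up, the work surface at z = 0. Lengths are in m, angles in rad, forces in N, time in s.
With the tool pointing down it reaches from about 0.25 to 0.725 m from the base axis. Payload 4 kg.
Tool frame: the origin (TCP) lies midway between the tips of the shut fingers; the grasp point (between the pads) lies 19 mm behind it; y points along the fingers, z is the direction in which the jaws open and shut, and the axes are right-handed (so a half turn about y gives the same grasp; the last joint's range is limited). The gripper opens to 85 mm and grips with 20 to 120 N. Pads are 22 mm wide; open, the fingers measure 114 mm over their backs; the gripper's body (76 mm by 85 mm) begins 54 mm behind the grasp point. The pads swing forward as they close: fully open they stand 13 mm farther back than shut.
Start: joints at [1.215, 0.241, 0.005, 1.335, 0, 1.571], TCP at [0.174, 0.469, 0.21] pointing down, gripper open.
Joint ranges: [-2.72, 2.72], [-1.05, 1.87], [-1.09, 1.28], [-1.99, 2.15], [-1.42, 1.44], [-3.14, 3.14]. Speed limits (rad/s): [2.79, 2.79, 3.14, 3.14, 3.14, 3.14].

### API

Orientations are given as a unit quaternion [x, y, z, w].
In Python, from workcell import bot gives the robot as it stands. The module is installed in compiled form; this text tells all that it offers.
- The arm moves only by the shell command python3 -m handwheel 'ROWS' [OPENING]. ROWS is JSON, a list of rows, each a list of 6 numbers: the shift along the tool's x, y, z in units of 25 mm (1.0 is 25 mm), then the turn, a rotation vector about the tool's x, y, z in units of 10 degrees (1.0 is 10 degrees). A call has exactly 5 rows; each row is the pose to reach, as a shift and turn from the pose commanded when the call began, along the tool's axes at that moment; what a row does not reach only later rows make up. A row lasts 1/8 s, in which the tool goes at most 62.5 mm and 10.7 degrees, less where a joint would pass 70% of its speed; a pose out of reach is approached as far as the arm can. A call with a gripper value outside its range is refused whole. OPENING is the gripper command: -1 is shut, 1 is fully open, values between are in proportion, set as the call begins (- or left out, the last holds). The fingers move at their own pace and stop on an object; the grip force is fixed at half the most. Time passes only in rows, so rows that repeat a pose let the fingers close, or fill a call up. It gives the time, the measured TCP pose, the force and the opening at its end, in the units of the state.
- bot.get_obs(): the state, without advancing time (a new reading comes with each control period).
- bot.camera(name): name is "scene" or "top" or "wrist"; returns a dict with "color" (400x640x3 uint8, red, green, blue), "fx", "fy", "cx", "cy" (pixels), "dist_coeffs" ([k1, k2, p1, p2, k3] as OpenCV has them; the pictures are not rectified), "rvec" (rotation vector, rad) and "tvec" (3), from world to camera coordinates, as OpenCV has them. Camera axes: x right, y down, z forward; pixel columns grow to the right and rows downward; lengths in m; the calibration is good to about 2 mm. A picture is of the moment at which its call begins. There is no depth.
- bot.job_done(): hands the job in, once; it reports no verdict.
The state is a dict: "clock": time; "joint_pos": joint angles; "joint_vel": joint speeds; "tau": joint torques, N m; "eef_pos": TCP position; "tool_rot": TCP orientation; "ft_force": force on the tool from outside, world axes, zero at the start; "ft_torque": the same for the moment, N m; "grip_width": finger opening in m.
Only numpy, scipy, OpenCV 4.12 (cv2) and the standard library are available. Lean on these libraries where they do the work, as an engineer would, in place of code of your own. Each camera call takes 0.05 s, during which the arm holds its last target.

### The job

Put the top-heavy blue bottle crate away in the empty yellow bay, pushed fully home against the two rubber buffers and standing square and upright. It is too heavy to carry and tips easily: slide it slowly across the bench, pushing low on its walls so that it never rocks, and do not lift it or touch its bottles or carrying handle. Leave everything else where it stands.

Things in the scene. Friction and masses are not known exactly. Their poses are not given: they have to be found in the camera images.
- crate: the blue bottle crate to put away, loose on the bench: a closed box 96 mm (its x) by 180 mm (its y) with flat vertical walls from 10 to 120 mm above the bench, on a recessed black foot 68 x 152 mm, 10 mm high. Origin: centre of its underside, z up. At the start its x points away from the robot within 11 degrees. Weighs 1.3 to 2.0 kg with its load. Either long wall may face the buffers at the end
- crate_low (a point): point low on the crate's long wall that faces the robot (crate x = -48 mm, y = 0), 30 mm above the bench; axes as the crate's. Sliding takes 6 to 15 N (friction coefficient 0.48 to 0.72 on the bench). Pushed on a long wall below about 45 mm the crate slides; pushed near its rim it tips over its far foot edge
- load: what is fixed in the blue crate: two white bottles with red caps (76 mm wide, 42 mm either side of the crate's middle along its y, rising from 115 to 205 mm above the bench, 10 mm back from the faces of the long walls) and a steel carrying bail (8 mm bar in the crate's plane x = 0, from the rim at y = +-86 mm up to 232 mm). Origin and axes as the crate's. Not to be touched
- bay: the empty bay, a yellow steel frame fixed to the bench, open towards the robot, without floor: the crate stays on the bench. Origin: on the bench, where the crate's origin is when it stands home; x points into the bay, away from the robot. Two black rubber buffers on the back plate (faces at x = +48 mm, 30 mm high, y = +-60 mm). Left or right one of the two; position and yaw vary (within 5 degrees)
- bay_mouth (a point): middle of the empty bay's mouth, on the bench, 34 mm on the robot's side of the bay's origin; axes as the bay's. The side rails are 36 mm high and 196 mm apart inside from x = +60 mm to x = -10 mm of the bay, then flare outward by 0.4 rad as a lead-in, 216 mm apart at the mouth; outside width with the screw flanges 244 mm; back plate 50 mm high
- full_bay: the other, identical yellow bay, occupied by the grey crate; origin and axes as for the empty bay
- neighbour: the grey crate with white caps in the occupied bay, same shape as the blue one, origin at the centre of its underside; leave alone
- bottle_a: loose white reagent bottle with a white cap, 68 mm wide, 135 mm tall, origin at the centre of its underside; leave alone
- bottle_b: loose white reagent bottle with a black cap, 68 mm wide, 135 mm tall, origin at the centre of its underside; leave alone
- beaker: loose glass beaker, 72 mm wide, 95 mm tall, origin at the centre of its underside; leave alone
- crucible: loose white ceramic crucible, 48 mm wide, 38 mm tall, origin at the centre of its underside; leave alone
- tongs: loose steel crucible tongs lying flat, 255 mm long along its x, 66 mm wide, 9 mm high, origin on the bench at mid length; leave alone
- foam_block: loose white foam block 100 x 130 x 50 mm, origin at the centre of its underside; leave alone

How it is judged:
At the end, for the whole second after the job is handed in: the blue crate stands at rest and upright on the bench in the empty bay, within 7 mm of touching the buffers, between the rails and square to the bay within 0.06 rad (x of crate in the frame of bay between -0.007 and 0.006 m and y of crate in the frame of bay between -0.014 and 0.014 m and angle between the x axis of crate and the x axis of bay, either way round below 0.06 rad and angle between crate's own z axis and vertical below 0.03 rad and height (world z) of crate below 0.006 m and linear speed of crate below 0.01 m/s).
It fails at once if the crate rocked by more than 0.1 rad (about 6 degrees) (angle between crate's own z axis and vertical above 0.1 rad).
It fails at once if the crate was lifted off the bench (its underside rose 10 mm) (height (world z) of crate above 0.01 m).
It fails at once if the hand pressed on the bottles or the carrying handle (over 1 N) (contact force between any of the arm, the fingers and load above 1 N).
It fails at once if the crate was shoved faster than 0.3 m/s (linear speed of crate above 0.3 m/s).
It fails at once if the grey crate was moved by more than 10 mm, or another bystander by more than 20 mm (distance of neighbour from where it was at the start of the episode above 0.01 m or distance of any of bottle_a, bottle_b, beaker, crucible, tongs, foam_block from where it was at the start of the episode above 0.02 m).
It also fails if it takes over 64 s, if anything falls off the work surface, if the arm or the gripper's body presses on something with over 40 N, if the wrist force passes 120 N, or if a joint passes its speed limit or range.

## Working session

There is one attempt and no reset: what is moved stays moved. The work goes in short steps, Python scripts to look and compute and a shell command to move; the robot and the scene stay as the last step left them, time stands still between calls to the robot, and variables do not carry over. Pictures are saved under pics/ and viewed, and the job is handed in when it is done.

```bash
mkdir -p pics; cat > h.py <<'E'
import numpy as np,cv2
from workcell import bot
from scipy.spatial.transform import Rotation as R
def snap(n,f):
    c=bot.camera(n); cv2.imwrite('pics/'+f,c['color'][:,:,::-1]); np.save('pics/'+f+'.npy',c,allow_pickle=True); return c
def load(f): return np.load('pics/'+f+'.npy',allow_pickle=True).item()
def KD(c): return np.array([[c['fx'],0,c['cx']],[0,c['fy'],c['cy']],[0,0,1.]]),np.array(c['dist_coeffs'],float)
def back(c,uv,z):
    K,D=KD(c); p=cv2.undistortPoints(np.array(uv,float).reshape(-1,1,2),K,D).reshape(-1,2)
    Rm=cv2.Rodrigues(np.array(c['rvec'],float))[0]; t=np.array(c['tvec'],float).ravel()
    o=-Rm.T@t; d=np.c_[p,np.ones(len(p))]@Rm
    return o+d*((z-o[2])/d[:,2])[:,None]
def proj(c,P):
    K,D=KD(c); return cv2.projectPoints(np.array(P,float).reshape(-1,1,3),np.array(c['rvec'],float),np.array(c['tvec'],float),K,D)[0].reshape(-1,2)
def crop(f,x0,y0,x1,y1,s,out):
    i=cv2.imread('pics/'+f)[y0:y1,x0:x1]; cv2.imwrite('pics/'+out,cv2.resize(i,None,fx=s,fy=s,interpolation=cv2.INTER_CUBIC))
def st():
    o=bot.get_obs(); r=R.from_quat(o['tool_rot']).as_matrix()
    print('t',o['clock'],'p',np.round(o['eef_pos'],4),'F',np.round(o['ft_force'],2),'w',round(float(o['grip_width']),4)); print(np.round(r,3)); print(np.round(o['joint_pos'],3)); return o
E
python3 - <<'E'
from h import *
st()
snap('top','t0.png');snap('scene','s0.png')
E
```

```text
t 0.0 p [0.1739 0.4681 0.209 ] F [ 0.14 -0.26  0.31] w 0.0855
[[ 0.937 -0.001  0.348]
 [-0.348 -0.002  0.937]
 [ 0.    -1.    -0.002]]
[ 1.215  0.241  0.004  1.335 -0.     1.571]
```

View pics/t0.png

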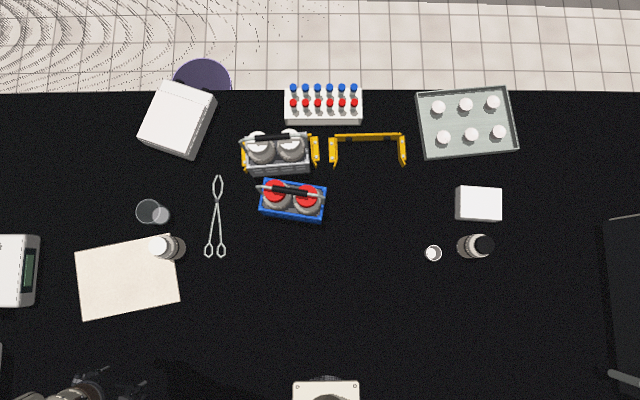

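View pics/s0.png

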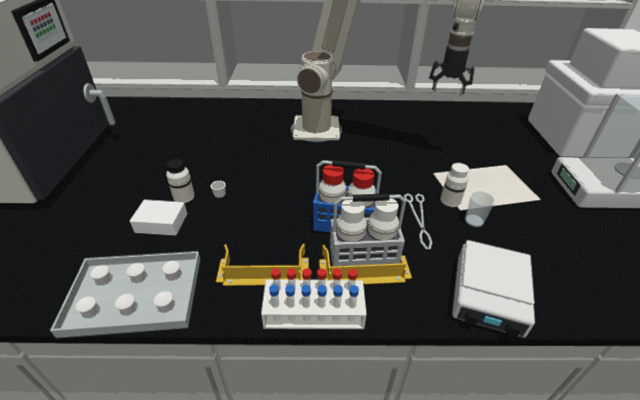

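Top view: the blue crate is at about (292,200), the grey crate in the full bay at (280,152), and the empty bay at (367,148). I'll enlarge.

```bash
python3 - <<'E'
from h import *
crop('t0.png',235,120,335,230,6,'c1.png');crop('t0.png',315,120,415,180,8,'c2.png')
E
```

```text
(no output)
```

View pics/c1.png

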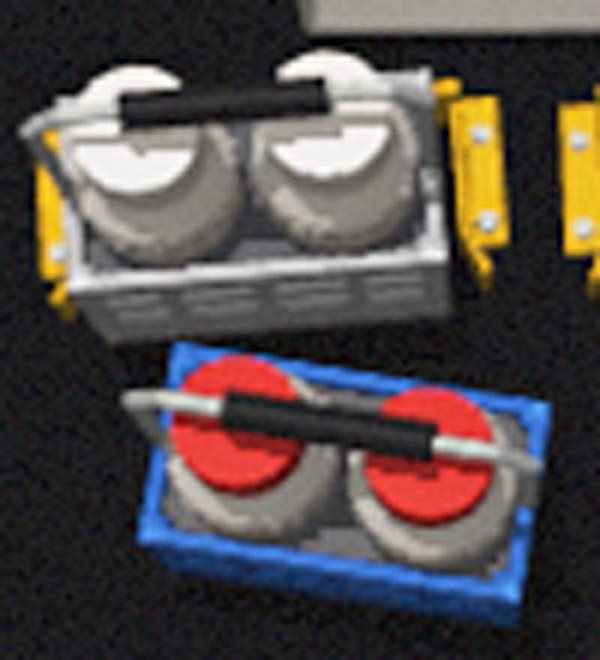

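View pics/c2.png

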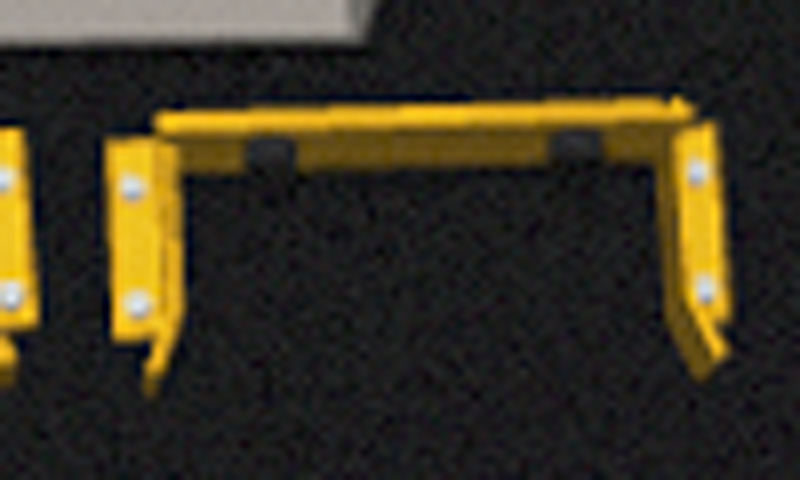

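```bash
python3 - <<'E'
from h import *
c=load('t0.png')
p=lambda x,y:(235+x/6-.4,120+y/6-.4)
q=lambda x,y:(315+x/8-.45,120+y/8-.45)
C=back(c,[p(176,347),p(550,404),p(520,592),p(138,540)],.12)
print(C,np.linalg.norm(np.diff(C[[0,1,2,3,0]],axis=0),axis=1)); print('cen',C.mean(0))
v=C[0]-C[1]+C[3]-C[2]; print('y-axis yaw',np.degrees(np.arctan2(-v[0],v[1])))
for z in (.0,.004):
    B=back(c,[q(132,187),q(137,303),q(697,171),q(704,289),q(107,140),q(113,340),q(718,122),q(731,318)],z); print(B)
    v=B[0]+B[1]-B[2]-B[3];print('bay yaw',np.degrees(np.arctan2(-v[0],v[1])),'width',np.linalg.norm(v)/2, np.linalg.norm((B[4]+B[5]-B[6]-B[7])/2),'screwmid',B[:4].mean(0),B[4:].mean(0))
B=back(c,[q(155,115),q(690,100),q(158,132),q(690,122)],.05);print('backplate top',B)
print('mouth tips z36', back(c,[q(150,375),q(728,352)],.036))
E
```

```text
[[ 0.67212836  0.17173339  0.12      ]
 [ 0.64345111 -0.00370667  0.12      ]
 [ 0.554848    0.01124593  0.12      ]
 [ 0.5806325   0.18809229  0.12      ]] [0.17776839 0.08985594 0.17871618 0.0929468 ]
cen [0.61276499 0.09184124 0.12      ]
y-axis yaw -8.788075684266918
[[ 0.81144316 -0.02393677  0.        ]
 [ 0.76355212 -0.02524046  0.        ]
 [ 0.81717519 -0.25099665  0.        ]
 [ 0.76815875 -0.25159757  0.        ]
 [ 0.83107889 -0.01420418  0.        ]
 [ 0.74847302 -0.0155175   0.        ]
 [ 0.83770591 -0.26044422  0.        ]
 [ 0.75616884 -0.26188472  0.        ]]
bay yaw 1.306211411168297 width 0.2267674229767455 0.24640771629770375 screwmid [ 0.7900823  -0.13794287  0.        ] [ 0.79335666 -0.13801265  0.        ]
[[ 0.81013257 -0.0237719   0.004     ]
 [ 0.76240436 -0.02507115  0.004     ]
 [ 0.81584511 -0.25005978  0.004     ]
 [ 0.76699533 -0.25065865  0.004     ]
 [ 0.82970154 -0.0140724   0.004     ]
 [ 0.74737653 -0.01538125  0.004     ]
 [ 0.83630603 -0.25947522  0.004     ]
 [ 0.75504618 -0.26091082  0.004     ]]
bay yaw 1.3062114111682674 width 0.2259964159853198 0.24556993250357279 screwmid [ 0.78884434 -0.13739037  0.004     ] [ 0.79210757 -0.13745992  0.004     ]
backplate top [[ 0.82378791 -0.0311208   0.05      ]
 [ 0.82910457 -0.23786588  0.05      ]
 [ 0.81696633 -0.03216627  0.05      ]
 [ 0.82023291 -0.23746442  0.05      ]]
mouth tips z36 [[ 0.72468933 -0.02828729  0.036     ]
 [ 0.73254272 -0.25132742  0.036     ]]
```

```bash
cat >> h.py <<'E'
def box(c,img,x,y,yaw,zs,hx,hy,col,cx=0):
    a=np.radians(yaw); r=np.array([[np.cos(a),-np.sin(a)],[np.sin(a),np.cos(a)]])
    for z in zs:
        P=np.array([[cx+sx*hx,sy*hy] for sx,sy in((1,1),(1,-1),(-1,-1),(-1,1))])@r.T+[x,y]
        pts=proj(c,np.c_[P,np.full(4,z)])*3
        cv2.polylines(img,[np.round(pts*8+8).astype(int)],True,col,1,cv2.LINE_AA,3)
def overlay(f,out,x0,y0,x1,y1,crate,bay):
    c=load(f); i=cv2.imread('pics/'+f); i=cv2.resize(i,None,fx=3,fy=3,interpolation=cv2.INTER_CUBIC)
    box(c,i,*crate,[.01,.12],.048,.09,(0,255,0))
    box(c,i,*bay,[.0],.034+.0,.098,(255,255,0),0.026)   # x -.008...+.06 inside floor
    box(c,i,*bay,[.036],.035,.098,(255,0,255),0.025)
    box(c,i,*bay,[.0],.047,.108,(0,128,255),0.013)
    cv2.imwrite('pics/'+out,i[3*y0:3*y1,3*x0:3*x1])
def togo(pos,Rm):
    o=bot.get_obs(); r=R.from_quat(o['tool_rot']).as_matrix()
    s=r.T@(np.array(pos)-o['eef_pos'])/.025; w=np.degrees(R.from_matrix(r.T@Rm).as_rotvec())/10
    print('shift',np.round(s,2),'turn',np.round(w,2))
def tool(push,tilt,flip=1):
    """tool points down, leaning its tip towards push dir (deg in world), x of tool = push side"""
    a=np.radians(push);t=np.radians(tilt);f=np.array([np.cos(a),np.sin(a),0])
    y=np.cos(t)*np.array([0,0,-1.])+np.sin(t)*f; z=flip*np.array([-np.sin(a),np.cos(a),0]); return np.c_[np.cross(y,z),y,z]
E
python3 - <<'E'
from h import *
c=load('t0.png')
print(back(c,[(215,180),(205,255),(224,255)],0),'tongs')
overlay('t0.png','o1.png',235,115,415,230,(.613,.092,-8.8),(.761,-.138,1.3))
overlay('s0.png','o2.png',205,150,415,300,(.613,.092,-8.8),(.761,-.138,1.3))
E
```

```text
[[0.69310397 0.34181026 0.        ]
 [0.45988738 0.36470296 0.        ]
 [0.45944824 0.30680644 0.        ]] tongs
```

View pics/o1.png

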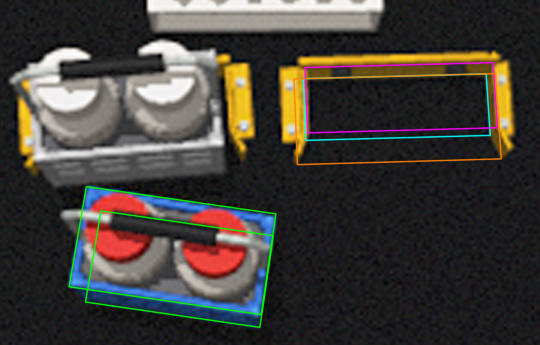

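View pics/o2.png

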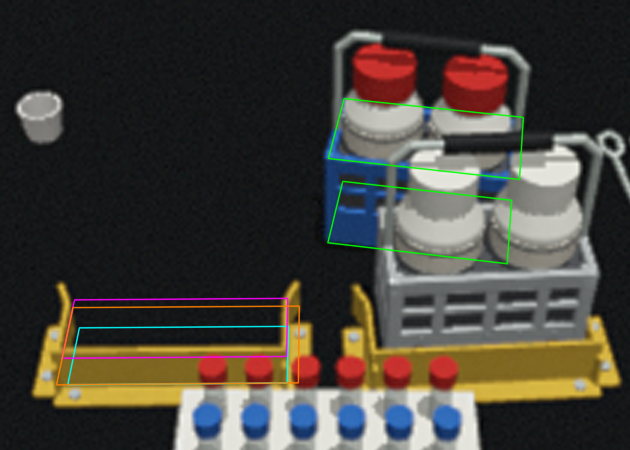

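```bash
python3 - <<'E'
from h import *
T=tool(-98.8,35); print(np.round(T,3)); togo((.634,.235,.20),T)
E
```

```text
[[-0.125 -0.088  0.988]
 [-0.81  -0.567 -0.153]
 [ 0.574 -0.819  0.   ]]
shift [20.5   0.37 -2.33] turn [-2.38  7.58 -2.92]
```

```bash
python3 -m handwheel '[[2,0,-0.2,-0.24,0.76,-0.29],[4,0.1,-0.5,-0.5,1.5,-0.6],[6,0.1,-0.7,-0.7,2.3,-0.9],[8,0.1,-0.9,-0.95,3,-1.2],[10,0.2,-1.1,-1.2,3.8,-1.45]]' -0.06; python3 - <<'E'
from h import *
st();togo((.634,.235,.20),tool(-98.8,35))
E
```

```text
clock: 0.72
eef_pos: [0.3999, 0.3552, 0.2047]
tool_rot: [0.695, -0.27, 0.417, -0.52]
ft_force: [0.0, 0.5, 0.0]
grip_width: 0.0402
t 0.725 p [0.3999 0.3552 0.2047] F [0.02 0.49 0.02] w 0.0402
[[ 0.507  0.059  0.86 ]
 [-0.809 -0.313  0.498]
 [ 0.299 -0.948 -0.111]]
[ 0.876  0.485  0.297  1.593 -0.248  1.931]
shift [8.58 2.24 5.68] turn [-1.17  3.76 -1.47]
```

```bash
python3 -m handwheel '[[1.7,0.45,1.15,-0.23,0.75,-0.3],[3.4,0.9,2.3,-0.46,1.5,-0.6],[5.1,1.35,3.4,-0.7,2.25,-0.9],[6.9,1.8,4.55,-0.95,3,-1.2],[8.6,2.24,5.7,-1.17,3.76,-1.47]]'; python3 - <<'E'
from h import *
st();togo((.634,.235,.20),tool(-98.8,35)); snap('wrist','w1.png');snap('top','t1.png')
E
```

```text
clock: 1.35
eef_pos: [0.6295, 0.2305, 0.1937]
tool_rot: [0.597, -0.372, 0.652, -0.283]
ft_force: [-66.2, -40.8, 35.2]
grip_width: 0.0403
t 1.35 p [0.6295 0.2305 0.1937] F [-66.22 -40.79  35.25] w 0.0403
[[-0.127 -0.076  0.989]
 [-0.814 -0.563 -0.147]
 [ 0.568 -0.823  0.01 ]]
[ 0.563  1.058  1.221  2.15  -0.45   2.382]
shift [-0.03 -0.32  0.15] turn [-0.06 -0.   -0.04]
```

View pics/w1.png

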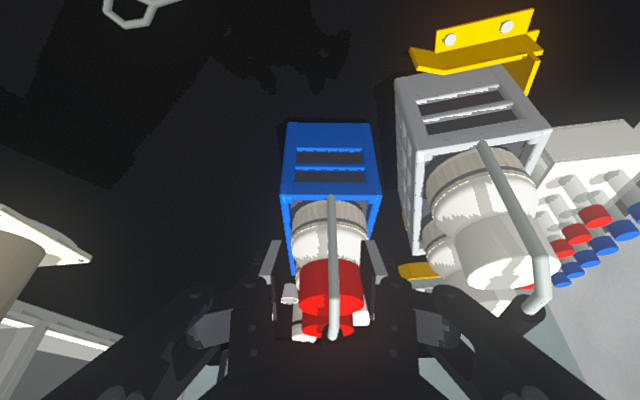

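View pics/t1.png

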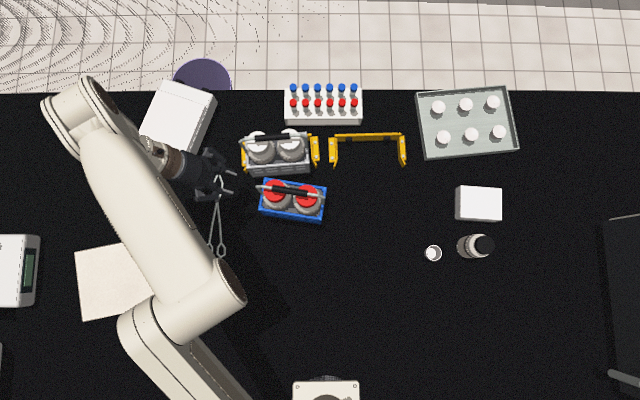

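```bash
python3 - <<'E'
from h import *
o=st();print(o['joint_vel'],o['tau'],o['ft_torque'])
crop('t1.png',130,90,330,220,4,'c3.png')
snap('scene','s1.png')
crop('s1.png',250,50,600,330,2,'c4.png')
E
```

```text
t 1.45 p [0.633  0.2274 0.1831] F [ 0.37  0.31 -2.2 ] w 0.0402
[[-0.127 -0.084  0.988]
 [-0.811 -0.565 -0.152]
 [ 0.572 -0.821  0.003]]
[ 0.557  1.074  1.224  2.145 -0.451  2.38 ]
[ 0.06522256 -0.12390835 -0.1700873   0.06751544  0.0625225  -0.04303546] [-6.28109230e-02 -7.66661024e+01  2.85524279e+01  3.23951595e+00
 -1.81580689e+00  2.67662611e-01] [ 0.66555456 -0.15251154 -0.01210629]
```

View pics/c3.png

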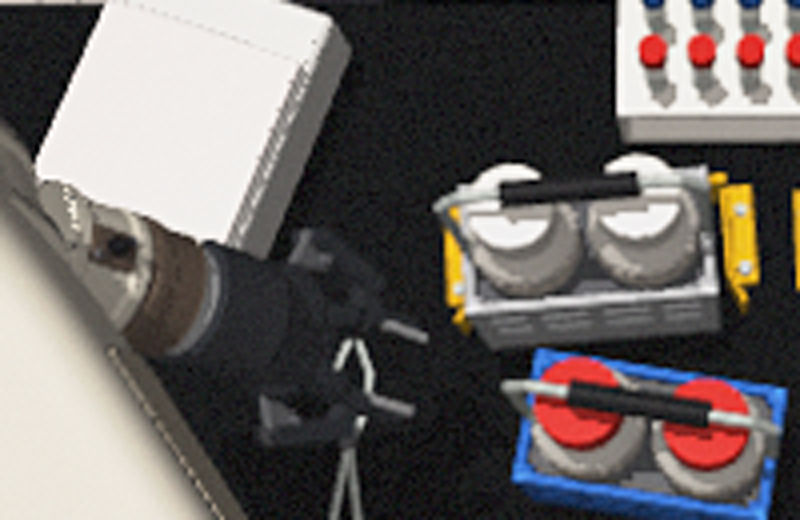

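View pics/c4.png

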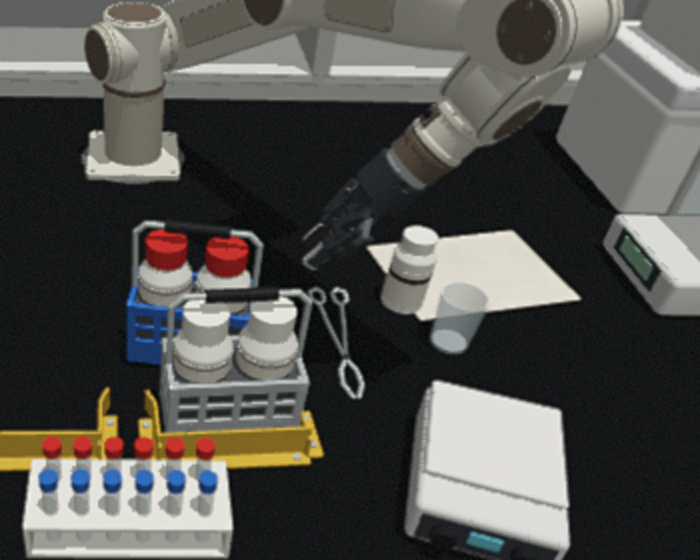

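```bash
python3 - <<'E'
from h import *
togo((.634,.235,.026),tool(-98.8,31))
E
```

```text
shift [-3.9   5.1   0.13] turn [-0.01  0.02  0.39]
```

```bash
python3 -m handwheel '[[-0.5,0.6,0,0,0,0.1],[-1.3,1.7,0,0,0,0.2],[-2.2,2.9,0.1,0,0,0.3],[-3.1,4.1,0.1,0,0,0.4],[-3.5,4.6,0.13,0,0,0.4]]'; python3 - <<'E'
from h import *
st();togo((.634,.235,.026),tool(-98.8,31))
E
```

```text
clock: 2.12
eef_pos: [0.6308, 0.2368, 0.0501]
tool_rot: [0.587, -0.392, 0.639, -0.306]
ft_force: [-0.5, 1.0, -0.1]
grip_width: 0.0403
t 2.125 p [0.6308 0.2368 0.0501] F [-0.53  0.98 -0.14] w 0.0403
[[-0.124 -0.07   0.99 ]
 [-0.851 -0.506 -0.142]
 [ 0.511 -0.86   0.003]]
[ 0.551  1.014  0.795  1.713 -0.406  2.34 ]
shift [-0.45  0.86  0.13] turn [-0.05  0.04 -0.03]
```

```bash
python3 -m handwheel '[[-0.1,0.2,0,0,0,0],[-0.2,0.5,0.1,0,0,0],[-0.35,0.7,0.1,0,0,0],[-0.45,0.86,0.13,-0.05,0.04,0],[-0.45,0.86,0.13,-0.05,0.04,0]]'; python3 - <<'E'
from h import *
st(); snap('wrist','w2.png'); snap('top','t2.png'); crop('t2.png',180,120,340,230,5,'c5.png')
E
```

```text
clock: 2.75
eef_pos: [0.6362, 0.235, 0.0258]
tool_rot: [0.585, -0.396, 0.64, -0.302]
ft_force: [-0.6, 0.1, -0.4]
grip_width: 0.04
t 2.75 p [0.6362 0.235  0.0258] F [-0.57  0.07 -0.42] w 0.04
[[-0.134 -0.077  0.988]
 [-0.85  -0.503 -0.154]
 [ 0.509 -0.861  0.002]]
[ 0.542  1.045  0.797  1.685 -0.402  2.343]
```

View pics/w2.png

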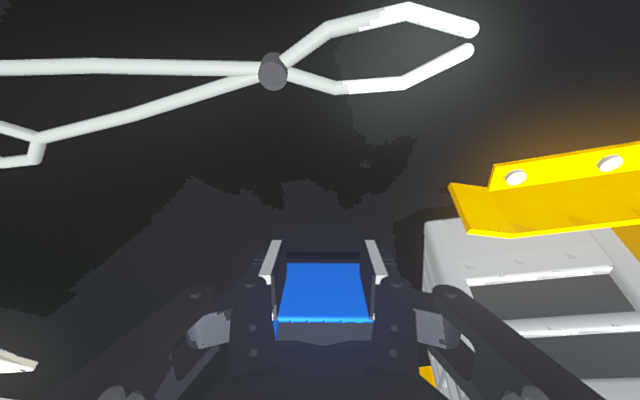

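View pics/c5.png

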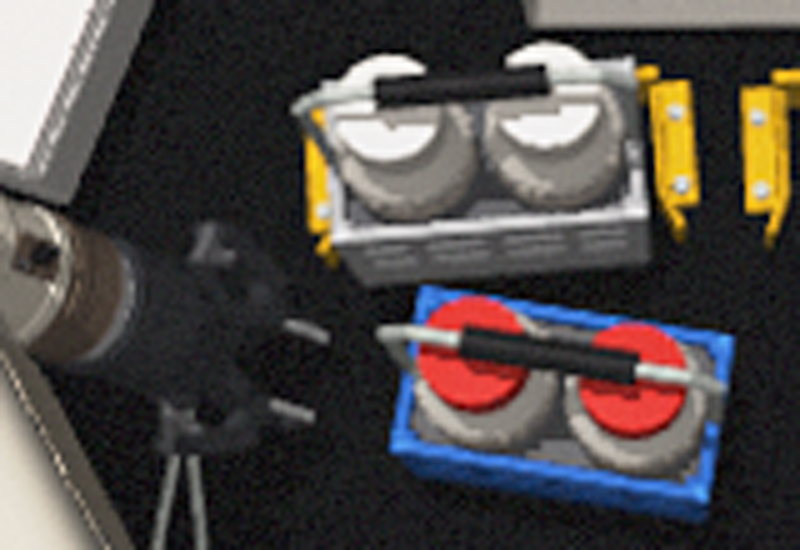

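```bash
python3 -m handwheel '[[0.3,0.18,0,0,0,0],[0.6,0.36,0,0,0,0],[0.9,0.54,0,0,0,0],[1.1,0.66,0,0,0,0],[1.25,0.75,0,0,0,0]]' ; python3 -m handwheel '[[0.1,0.06,0,0,0,0],[0.2,0.12,0,0,0,0],[0.3,0.18,0,0,0,0],[0.4,0.24,0,0,0,0],[0.5,0.3,0,0,0,0]]' ; python3 - <<'E'
from h import *
st(); snap('wrist','w3.png')
E
```

```text
clock: 3.48
eef_pos: [0.6305, 0.1986, 0.0262]
tool_rot: [0.585, -0.396, 0.64, -0.302]
ft_force: [-0.5, 0.7, -0.7]
grip_width: 0.0401
clock: 4.1
eef_pos: [0.6282, 0.1847, 0.0259]
tool_rot: [0.585, -0.396, 0.64, -0.302]
ft_force: [-0.6, 0.4, -0.6]
grip_width: 0.0403
t 4.1 p [0.6282 0.1847 0.0259] F [-0.63  0.45 -0.61] w 0.0403
[[-0.134 -0.076  0.988]
 [-0.85  -0.503 -0.154]
 [ 0.509 -0.861  0.002]]
[ 0.49   0.955  0.611  1.566 -0.42   2.289]
```

View pics/w3.png

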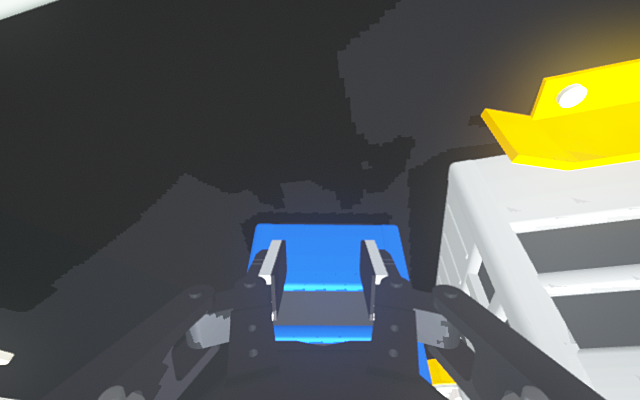

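```bash
for i in 1 2; do python3 -m handwheel '[[0.15,0.09,0,0,0,0],[0.3,0.18,0,0,0,0],[0.45,0.27,0,0,0,0],[0.6,0.36,0,0,0,0],[0.75,0.45,0,0,0,0]]'; done ; python3 - <<'E'
from h import *
st(); snap('wrist','w4.png'); snap('top','t4.png'); crop('t4.png',180,120,340,230,5,'c6.png')
E
```

```text
clock: 4.78
eef_pos: [0.6257, 0.1684, 0.0258]
tool_rot: [0.582, -0.398, 0.639, -0.306]
ft_force: [1.0, 12.5, 0.8]
grip_width: 0.0398
clock: 5.4
eef_pos: [0.623, 0.1468, 0.0258]
tool_rot: [0.582, -0.398, 0.639, -0.307]
ft_force: [0.9, 11.3, 1.6]
grip_width: 0.0403
t 5.4 p [0.623  0.1468 0.0258] F [ 0.93 11.29  1.59] w 0.0403
[[-0.134 -0.071  0.988]
 [-0.855 -0.495 -0.152]
 [ 0.5   -0.866  0.006]]
[ 0.444  0.892  0.486  1.476 -0.43   2.238]
```

View pics/w4.png

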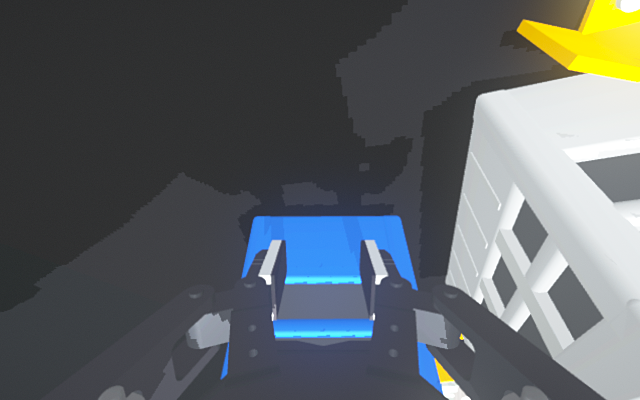

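View pics/c6.png

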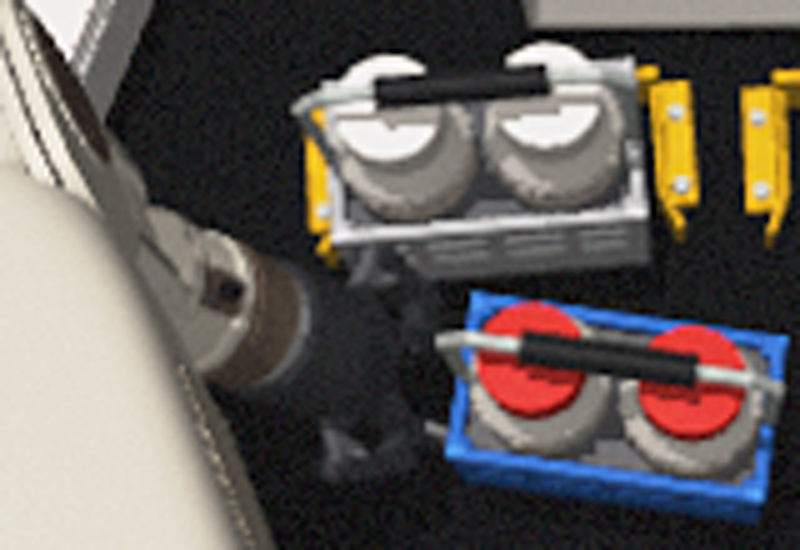

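```bash
python3 - <<'E'
from h import *
c=load('t0.png')
p=lambda x,y:(235+x/6-.4,120+y/6-.4)
print(back(c,[p(72,288),p(450,262)],.12))
print(back(c,[p(112,342),p(455,312)],.01))
c=load('t4.png');q=lambda x,y:(180+x/5-.4,120+y/5-.4)
for z in(.08,.12,.16): print(z,back(c,[q(375,250),q(335,470)],z))
C=back(c,[q(473,292),q(788,340),q(758,505),q(447,455)],.12);print(C.mean(0)); v=C[0]-C[1]+C[3]-C[2]; print(np.degrees(np.arctan2(-v[0],v[1])))
E
```

```text
[[0.70104141 0.22119044 0.12      ]
 [0.71236651 0.04280451 0.12      ]]
[[0.70068018 0.2202917  0.01      ]
 [0.71533153 0.04223698 0.01      ]]
0.08 [[0.7052259  0.20502644 0.08      ]
 [0.57510047 0.22579165 0.08      ]]
0.12 [[0.69503866 0.1984428  0.12      ]
 [0.56966028 0.21845047 0.12      ]]
0.16 [[0.68485142 0.19185915 0.16      ]
 [0.56422009 0.2111093  0.16      ]]
[0.60930601 0.06211528 0.12      ]
-9.481152499268573
```

```bash
for i in 1 2; do python3 -m handwheel '[[0.17,0.1,0,0.01,-0.02,0],[0.34,0.2,0,0.03,-0.05,0],[0.51,0.3,0,0.04,-0.07,0],[0.68,0.4,0,0.06,-0.1,0],[0.86,0.5,0,0.07,-0.12,0]]'; done ; python3 - <<'E'
from h import *
st(); snap('wrist','w5.png'); snap('top','t5.png'); crop('t5.png',180,120,340,230,5,'c7.png')
E
```

```text
clock: 6.12
eef_pos: [0.6189, 0.1221, 0.0258]
tool_rot: [0.587, -0.391, 0.635, -0.314]
ft_force: [1.8, 11.8, -0.4]
grip_width: 0.0402
clock: 6.75
eef_pos: [0.6155, 0.0973, 0.0258]
tool_rot: [0.592, -0.384, 0.632, -0.322]
ft_force: [1.0, 11.9, 0.4]
grip_width: 0.0403
t 6.75 p [0.6155 0.0973 0.0258] F [ 0.98 11.89  0.42] w 0.0403
[[-0.092 -0.048  0.995]
 [-0.86  -0.499 -0.104]
 [ 0.501 -0.865  0.004]]
[ 0.39   0.814  0.331  1.352 -0.459  2.128]
```

View pics/w5.png

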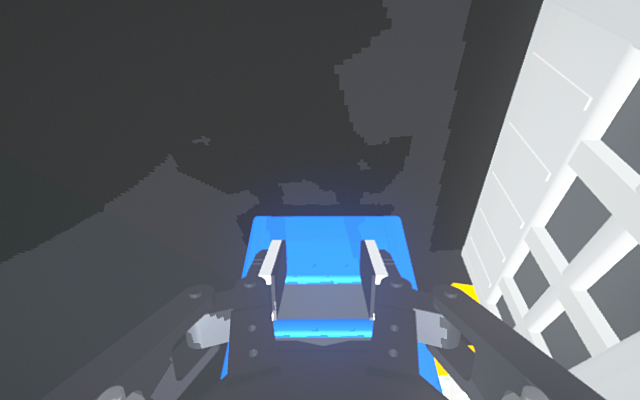

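View pics/c7.png

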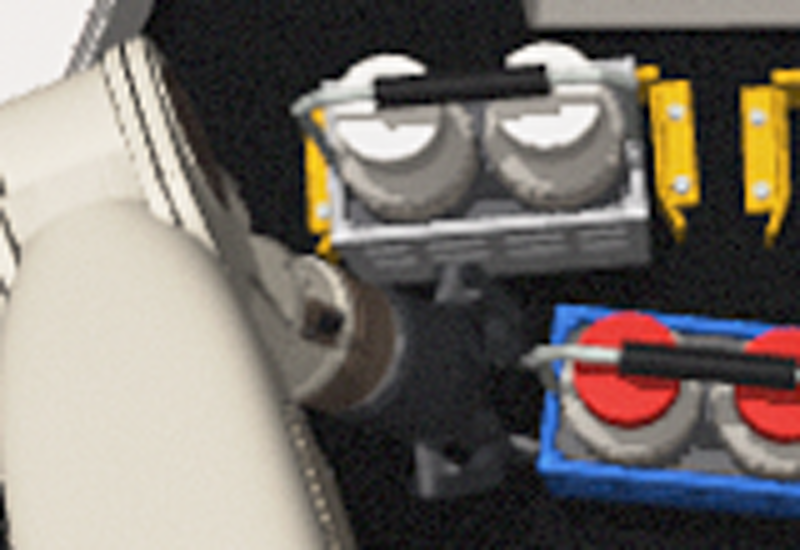

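```bash
for i in 1 2 3; do python3 -m handwheel '[[0.17,0.1,0,0.01,-0.02,0],[0.34,0.2,0,0.03,-0.05,0],[0.51,0.3,0,0.04,-0.07,0],[0.68,0.4,0,0.05,-0.09,0],[0.86,0.5,0,0.06,-0.1,0]]'; done ; python3 - <<'E'
from h import *
st(); snap('wrist','w6.png'); snap('top','t6.png'); crop('t6.png',200,120,400,230,4,'c8.png')
E
```

```text
clock: 7.48
eef_pos: [0.6128, 0.0723, 0.0258]
tool_rot: [0.596, -0.378, 0.628, -0.328]
ft_force: [0.4, 11.4, -0.5]
grip_width: 0.04
clock: 8.1
eef_pos: [0.6105, 0.0474, 0.0258]
tool_rot: [0.6, -0.371, 0.625, -0.334]
ft_force: [0.3, 11.2, -0.7]
grip_width: 0.04
clock: 8.72
eef_pos: [0.6087, 0.0224, 0.0259]
tool_rot: [0.604, -0.365, 0.621, -0.34]
ft_force: [0.1, 10.4, -1.0]
grip_width: 0.04
t 8.725 p [0.6087 0.0224 0.0259] F [ 0.11 10.43 -1.  ] w 0.04
[[-0.039 -0.018  0.999]
 [-0.864 -0.502 -0.043]
 [ 0.502 -0.865  0.004]]
[ 0.293  0.724  0.155  1.188 -0.495  1.955]
```

View pics/w6.png

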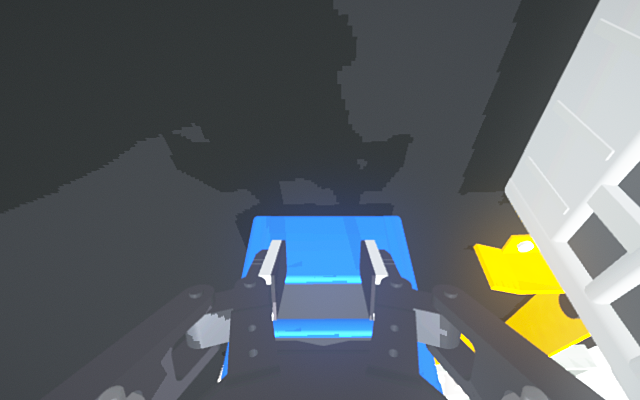

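View pics/c8.png

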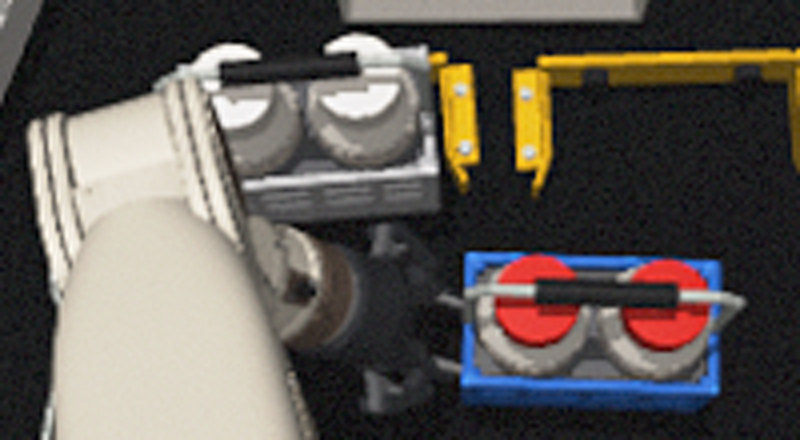

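```bash
python3 - <<'E'
from h import *
snap('scene','s6.png'); crop('s6.png',200,0,520,300,2,'c9.png')
E
```

```text
(no output)
```

View pics/c9.png

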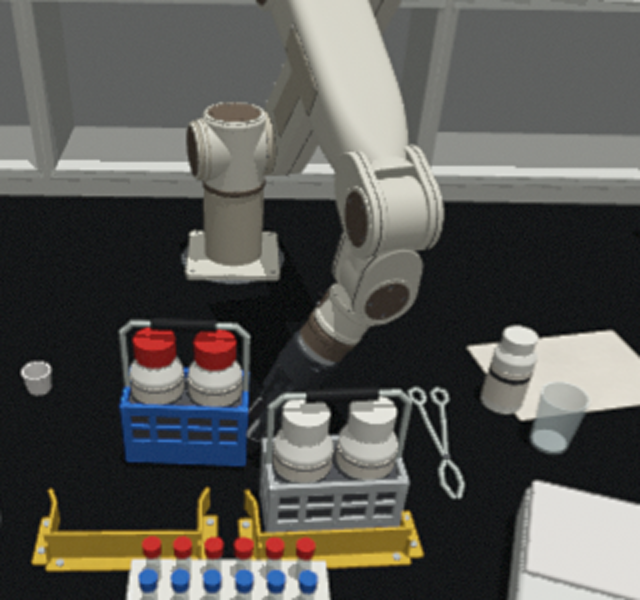

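```bash
for i in 1 2 3; do python3 -m handwheel '[[0.17,0.1,0,0.01,-0.02,0],[0.34,0.2,0,0.03,-0.05,0],[0.51,0.3,0,0.04,-0.07,0],[0.68,0.4,0,0.05,-0.09,0],[0.87,0.51,0,0.06,-0.11,0]]'; done ; python3 - <<'E'
from h import *
st(); snap('wrist','w7.png'); snap('top','t7.png'); crop('t7.png',300,120,420,220,6,'c10.png')
E
```

```text
clock: 9.5
eef_pos: [0.6075, -0.0028, 0.0259]
tool_rot: [0.608, -0.359, 0.617, -0.347]
ft_force: [0.5, 11.5, -0.7]
grip_width: 0.04
clock: 10.12
eef_pos: [0.6067, -0.0281, 0.0258]
tool_rot: [0.613, -0.352, 0.613, -0.353]
ft_force: [-0.5, 10.7, -2.1]
grip_width: 0.0403
clock: 10.75
eef_pos: [0.6065, -0.0534, 0.0258]
tool_rot: [0.617, -0.346, 0.609, -0.36]
ft_force: [-1.4, 11.2, -1.0]
grip_width: 0.0403
t 10.75 p [ 0.6065 -0.0534  0.0258] F [-1.38 11.21 -0.96] w 0.0403
[[ 0.02   0.012  1.   ]
 [-0.865 -0.502  0.023]
 [ 0.502 -0.865  0.   ]]
[ 0.18   0.655  0.025  1.031 -0.519  1.751]
```

View pics/c10.png

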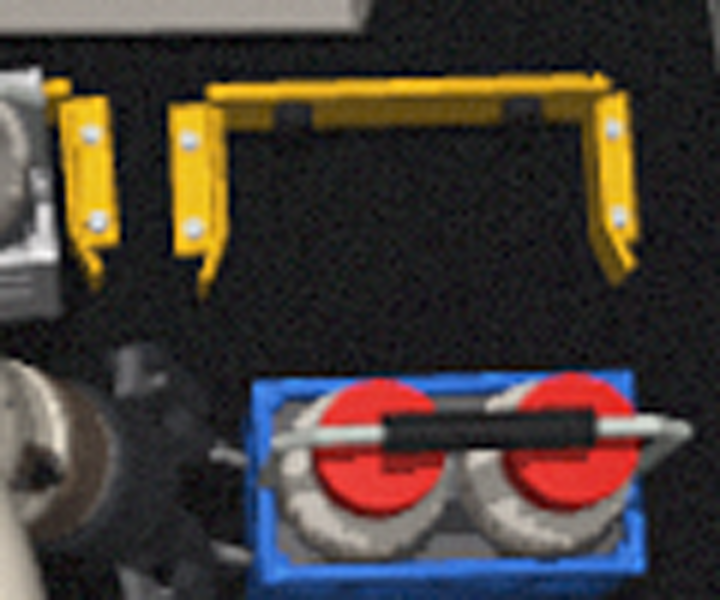

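```bash
python3 - <<'E'
from h import *
c=load('t7.png');q=lambda x,y:(300+x/6-.42,120+y/6-.42)
C=back(c,[q(252,381),q(634,373),q(646,570),q(262,582)],.12);print(C,C.mean(0)); v=C[0]-C[1]+C[3]-C[2]; print(np.degrees(np.arctan2(-v[0],v[1])))
overlay('t7.png','o3.png',290,115,430,225,(.606,-.139,1.5),(.761,-.138,1.3))
E
```

```text
[[ 0.65421411 -0.04702589  0.12      ]
 [ 0.65685255 -0.22770884  0.12      ]
 [ 0.56304645 -0.22914937  0.12      ]
 [ 0.55902979 -0.04991997  0.12      ]] [ 0.60828572 -0.13845102  0.12      ]
1.059330630856393
```

View pics/o3.png

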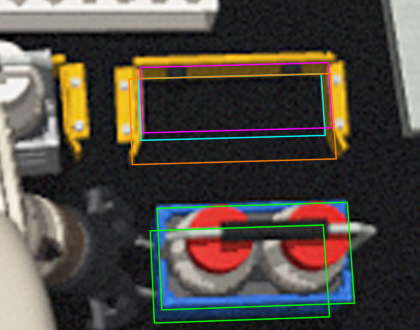

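```bash
python3 -m handwheel '[[0.06,0.03,0,0,0,0],[0.12,0.07,0,0,0,0],[0.12,0.07,0,0,0,0],[-0.3,-0.18,0,0,0,0],[-0.9,-0.55,0,0,0,0]]'; python3 -m handwheel '[[-0.4,-0.2,-0.3,0,0,0],[-0.9,-0.5,-1,0,0,0],[-1.3,-0.8,-2,0,0,0],[-1.5,-0.9,-3,0,0,0],[-1.6,-1,-3.6,0,0,0]]'; python3 - <<'E'
from h import *
st(); togo((.485,-.143,.026),tool(1.3,38)); togo((.44,-.05,.08),tool(1.3,38)); print(back(load('t7.png'),[(433,253),(475,246),(478,200)],0))
E
```

```text
clock: 11.48
eef_pos: [0.6056, -0.0311, 0.0275]
tool_rot: [0.618, -0.344, 0.611, -0.356]
ft_force: [0.5, 0.5, -0.4]
grip_width: 0.0404
clock: 12.1
eef_pos: [0.5132, 0.0145, 0.0283]
tool_rot: [0.618, -0.344, 0.61, -0.357]
ft_force: [-0.2, 0.3, -0.0]
grip_width: 0.0402
t 12.1 p [0.5132 0.0145 0.0283] F [-0.19  0.26 -0.04] w 0.0402
[[ 0.019  0.01   1.   ]
 [-0.86  -0.51   0.022]
 [ 0.51  -0.86  -0.001]]
[ 0.34   0.555 -0.166  1.034 -0.505  1.936]
shift [ 5.35  3.28 -1.26] turn [ 5.08 -7.44 -0.58]
shift [ 3.22 -0.49 -2.99] turn [ 5.08 -7.44 -0.58]
[[ 0.45889519 -0.33245373  0.        ]
 [ 0.47865919 -0.46507547  0.        ]
 [ 0.62288983 -0.48510136  0.        ]]
```

```bash
python3 -m handwheel '[[0.5,-0.1,-0.5,0.5,-0.74,-0.06],[1.2,-0.2,-1.1,1,-1.5,-0.12],[1.9,-0.3,-1.8,1.5,-2.2,-0.17],[2.6,-0.4,-2.5,2,-2.95,-0.23],[3.2,-0.5,-3,2.5,-3.7,-0.3]]' 0.3; python3 - <<'E'
from h import *
st(); togo((.485,-.143,.026),tool(1.3,38));togo((.45,-.10,.05),tool(1.3,38))
E
```

```text
clock: 12.72
eef_pos: [0.4403, -0.0501, 0.0804]
tool_rot: [0.697, -0.058, 0.451, -0.555]
ft_force: [0.1, 0.1, -0.1]
grip_width: 0.0554
t 12.725 p [ 0.4403 -0.0501  0.0804] F [ 0.09  0.14 -0.07] w 0.0554
[[ 0.586  0.42   0.693]
 [-0.581 -0.378  0.721]
 [ 0.565 -0.825  0.023]]
[ 0.235  0.028 -0.831  0.342 -0.484  0.915]
shift [ 1.98  3.95 -1.49] turn [ 2.57 -3.72 -0.29]
shift [ 0.7   1.92 -1.2 ] turn [ 2.57 -3.72 -0.29]
```

```bash
python3 -m handwheel '[[0.2,0.5,-0.3,0.5,-0.75,-0.06],[0.6,1.4,-0.7,1,-1.5,-0.12],[1.1,2.4,-1.1,1.55,-2.25,-0.18],[1.6,3.3,-1.4,2.1,-3,-0.24],[1.98,3.9,-1.49,2.57,-3.72,-0.29]]'; python3 - <<'E'
from h import *
st(); togo((.485,-.143,.026),tool(1.3,38)); snap('wrist','w8.png');snap('top','t8.png'); crop('t8.png',280,120,440,230,5,'c11.png')
E
```

```text
clock: 13.35
eef_pos: [0.4843, -0.1436, 0.0261]
tool_rot: [-0.666, -0.237, -0.223, 0.671]
ft_force: [0.1, 0.4, -0.4]
grip_width: 0.0553
t 13.35 p [ 0.4843 -0.1436  0.0261] F [ 0.14  0.37 -0.4 ] w 0.0553
[[ 0.788  0.615 -0.021]
 [ 0.016  0.014  1.   ]
 [ 0.616 -0.788  0.001]]
[-0.48   0.211 -0.959 -0.2    0.301 -0.407]
shift [0.02 0.02 0.02] turn [ 0.   -0.01 -0.  ]
```

View pics/w8.png

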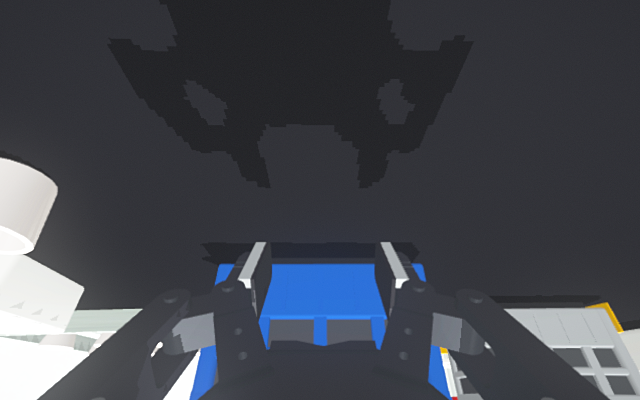

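View pics/c11.png

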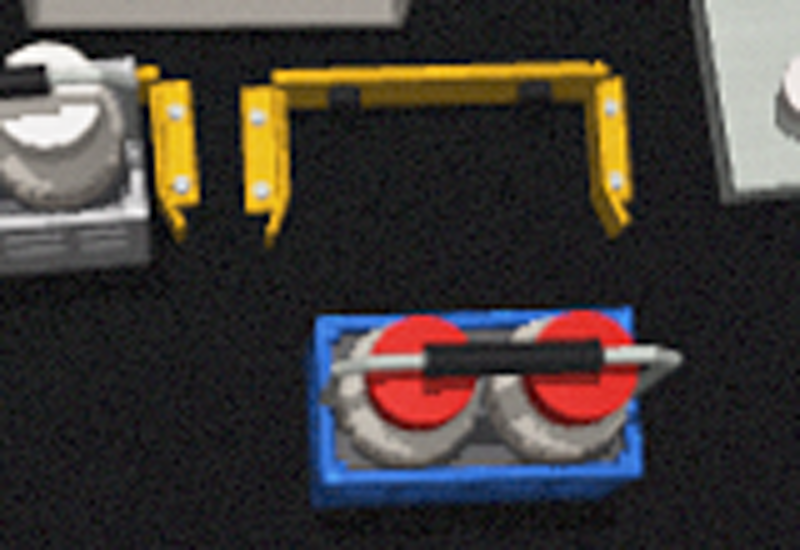

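```bash
python3 - <<'E'
from h import *
crop('t8.png',320,175,420,225,8,'c12.png');crop('t8.png',320,125,420,180,8,'c13.png')
E
```

```text
(no output)
```

View pics/c12.png

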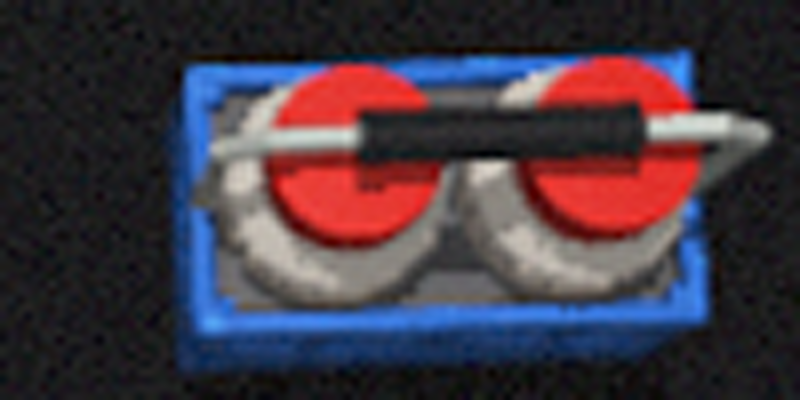

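View pics/c13.png

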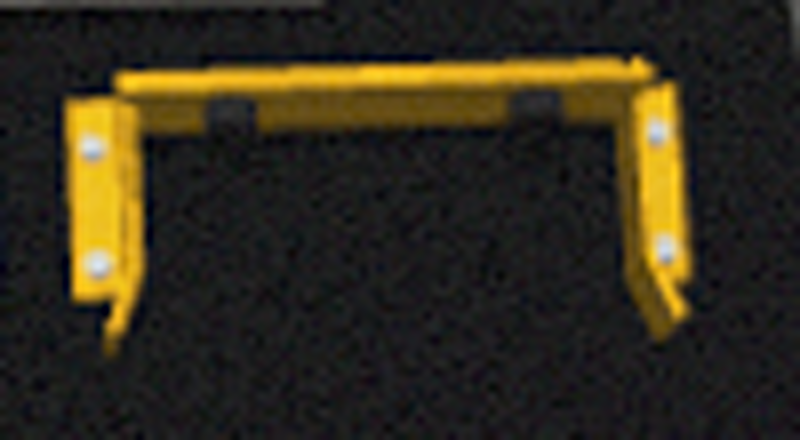

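```bash
python3 - <<'E'
from h import *
c=load('t8.png');q=lambda x,y:(320+x/8-.44,175+y/8-.44);r=lambda x,y:(320+x/8-.44,125+y/8-.44)
C=back(c,[q(184,66),q(692,52),q(708,320),q(197,332)],.12);print(C.mean(0),np.linalg.norm(C[0]-C[1])); v=C[0]-C[1]+C[3]-C[2]; print(np.degrees(np.arctan2(-v[0],v[1])))
B=back(c,[r(232,103),r(535,97)],.03); v=B[0]-B[1];print(B,B.mean(0),np.linalg.norm(v),np.degrees(np.arctan2(-v[0],v[1])))
B=back(c,[r(92,147),r(97,263),r(655,130),r(664,248)],.003);v=B[0]+B[1]-B[2]-B[3];print(B.mean(0),np.degrees(np.arctan2(-v[0],v[1])))
B=back(c,[r(110,335),r(688,315)],.036);print(B.mean(0),B)
E
```

```text
[ 0.60933629 -0.14098204  0.12      ] 0.18035460835651462
1.0324038450440938
[[ 0.81918507 -0.07767135  0.03      ]
 [ 0.82118545 -0.19656388  0.03      ]] [ 0.82018526 -0.13711762  0.03      ] 0.1189093540316562 0.9639195636995224
[ 0.78932838 -0.13736729  0.003     ] 1.4137911593007595
[ 0.72798866 -0.13980974  0.036     ] [[ 0.72465759 -0.02831747  0.036     ]
 [ 0.73131973 -0.251302    0.036     ]]
```

```bash
python3 -m handwheel '[[0.2,0.15,0,0,0,0],[0.5,0.39,0,0,0,0],[0.85,0.66,0,0,0,0],[1.2,0.93,0,0,0,0],[1.42,1.1,0,0,0,0]]';python3 -m handwheel '[[0.1,0.08,0,0,0,0],[0.2,0.16,0,0,0,0],[0.3,0.23,0,0,0,0],[0.4,0.31,0,0,0,0],[0.5,0.39,0,0,0,0]]';python3 -m handwheel '[[0.1,0.08,0,0,0,0],[0.2,0.16,0,0,0,0],[0.3,0.23,0,0,0,0],[0.4,0.31,0,0,0,0],[0.5,0.39,0,0,0,0]]'; python3 - <<'E'
from h import *
st(); snap('wrist','w9.png')
E
```

```text
clock: 14.08
eef_pos: [0.531, -0.1411, 0.0269]
tool_rot: [-0.666, -0.236, -0.224, 0.671]
ft_force: [-0.2, 0.5, 0.2]
grip_width: 0.0556
clock: 14.7
eef_pos: [0.5456, -0.1416, 0.0265]
tool_rot: [-0.666, -0.236, -0.224, 0.671]
ft_force: [-0.1, 0.1, 0.7]
grip_width: 0.0559
clock: 15.32
eef_pos: [0.5616, -0.1412, 0.0265]
tool_rot: [-0.666, -0.236, -0.224, 0.671]
ft_force: [0.1, -0.5, 0.2]
grip_width: 0.0558
t 15.325 p [ 0.5616 -0.1412  0.0265] F [ 0.07 -0.5   0.21] w 0.0558
[[ 0.788  0.615 -0.018]
 [ 0.013  0.012  1.   ]
 [ 0.615 -0.789  0.001]]
[-0.381  0.305 -0.801 -0.158  0.242 -0.32 ]
```

View pics/w9.png

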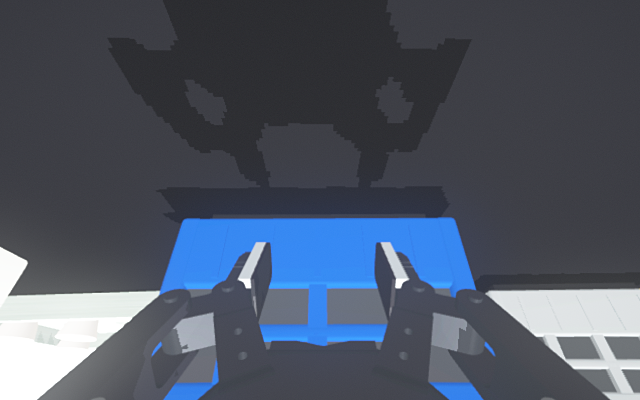

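```bash
python3 -m handwheel '[[0.1,0.08,0,0.02,-0.03,0],[0.2,0.16,0,0.02,-0.03,0],[0.3,0.23,0,0.02,-0.03,0],[0.4,0.31,0,0.02,-0.03,0],[0.5,0.39,0,0.02,-0.03,0]]';python3 -m handwheel '[[0.12,0.09,0,0,0,0],[0.24,0.19,0,0,0,0],[0.36,0.28,0,0,0,0],[0.48,0.37,0,0,0,0],[0.6,0.47,0,0,0,0]]'; python3 - <<'E'
from h import *
st(); snap('wrist','w10.png');snap('top','t10.png'); crop('t10.png',300,120,420,220,6,'c14.png')
E
```

```text
clock: 16.0
eef_pos: [0.5726, -0.1407, 0.0243]
tool_rot: [-0.666, -0.234, -0.22, 0.673]
ft_force: [-23.9, -2.3, 17.8]
grip_width: 0.0559
clock: 16.62
eef_pos: [0.5903, -0.1401, 0.0239]
tool_rot: [-0.666, -0.234, -0.22, 0.673]
ft_force: [-26.0, -0.3, 19.1]
grip_width: 0.0557
t 16.625 p [ 0.5903 -0.1401  0.0239] F [-25.97  -0.34  19.1 ] w 0.0557
[[ 0.794  0.608 -0.021]
 [ 0.015  0.015  1.   ]
 [ 0.608 -0.794  0.003]]
[-0.353  0.345 -0.73  -0.123  0.226 -0.301]
```

View pics/w10.png

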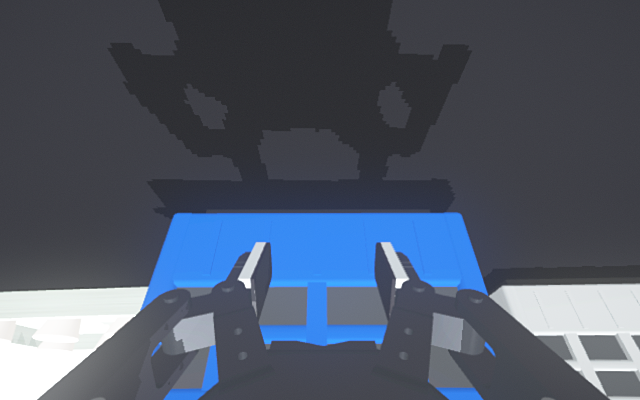

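View pics/c14.png

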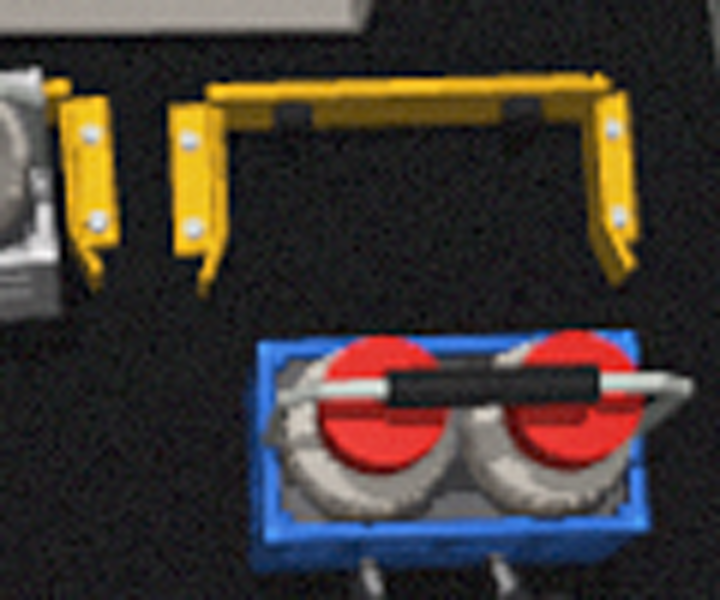

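```bash
python3 -m handwheel '[[0.18,0.11,0,0,0,0],[0.34,0.23,0,0,0,0],[0.5,0.36,0,0,0,0],[0.66,0.48,0,0,0,0],[0.82,0.6,0,0,0,0]]';python3 - <<'E'
from h import *
st(); snap('scene','s10.png'); crop('s10.png',200,100,430,300,3,'c15.png')
E
```

```text
clock: 17.35
eef_pos: [0.6156, -0.1395, 0.024]
tool_rot: [-0.666, -0.233, -0.22, 0.673]
ft_force: [-21.0, -0.5, 13.1]
grip_width: 0.0558
t 17.35 p [ 0.6156 -0.1395  0.024 ] F [-21.03  -0.54  13.1 ] w 0.0558
[[ 0.795  0.607 -0.021]
 [ 0.015  0.015  1.   ]
 [ 0.607 -0.795  0.003]]
[-0.332  0.376 -0.671 -0.097  0.214 -0.283]
```

View pics/c15.png

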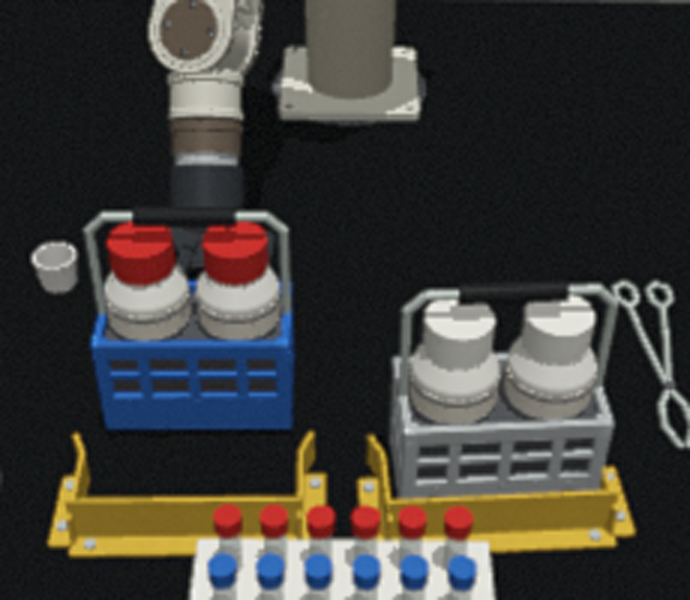

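```bash
for i in 1 2; do python3 -m handwheel '[[0.17,0.12,0,0,0,0],[0.33,0.25,0,0,0,0],[0.49,0.37,0,0,0,0],[0.65,0.49,0,0,0,0],[0.81,0.61,0,0,0,0]]';done; python3 - <<'E'
from h import *
st(); snap('top','t11.png'); crop('t11.png',300,120,420,220,6,'c16.png')
E
```

```text
clock: 18.02
eef_pos: [0.6409, -0.1389, 0.024]
tool_rot: [-0.667, -0.233, -0.22, 0.673]
ft_force: [-19.9, -1.0, 11.1]
grip_width: 0.0554
clock: 18.65
eef_pos: [0.6662, -0.1383, 0.0241]
tool_rot: [-0.667, -0.233, -0.219, 0.673]
ft_force: [-18.3, 0.3, 8.6]
grip_width: 0.0557
t 18.65 p [ 0.6662 -0.1383  0.0241] F [-18.34   0.3    8.56] w 0.0557
[[ 0.795  0.606 -0.021]
 [ 0.015  0.015  1.   ]
 [ 0.606 -0.796  0.003]]
[-0.296  0.439 -0.55  -0.044  0.193 -0.254]
```

View pics/c16.png

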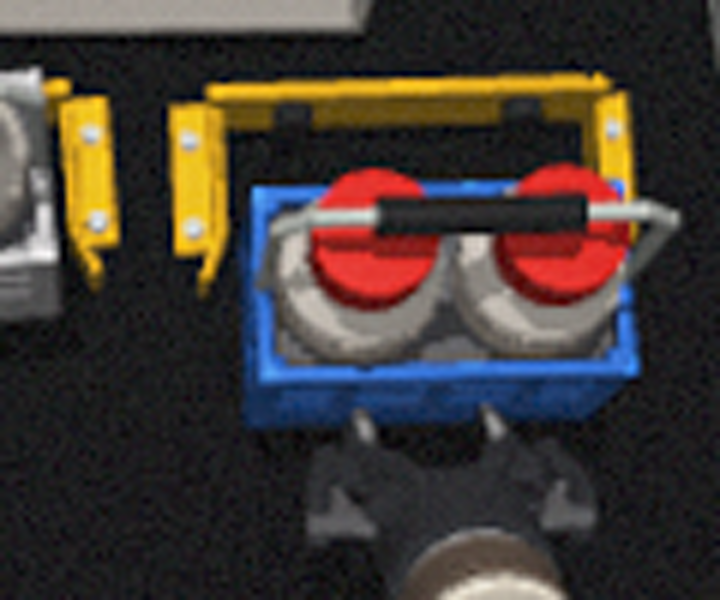

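```bash
python3 - <<'E'
from h import *
c=load('t11.png');q=lambda x,y:(300+x/6-.42,120+y/6-.42)
C=back(c,[q(252,188),q(622,183),q(637,370),q(262,380)],.12);print(C,C.mean(0)); v=C[0]-C[1]+C[3]-C[2]; print(np.degrees(np.arctan2(-v[0],v[1])))
overlay('t11.png','o4.png',290,115,430,225,(.708,-.139,1.3),(.762,-.138,1.3))
E
```

```text
[[ 0.74819958 -0.04877743  0.12      ]
 [ 0.74987119 -0.22619733  0.12      ]
 [ 0.65829172 -0.22920119  0.12      ]
 [ 0.65466087 -0.05173945  0.12      ]] [ 0.70275584 -0.13897885  0.12      ]
0.8560208715293844
```

View pics/o4.png

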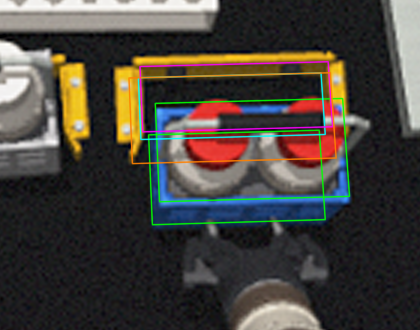

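```bash
for i in 1 2; do python3 -m handwheel '[[0.14,0.1,0,0,0,0],[0.27,0.2,0,0,0,0],[0.4,0.3,0,0,0,0],[0.53,0.4,0,0,0,0],[0.66,0.5,0,0,0,0]]';done; python3 - <<'E'
from h import *
st(); snap('top','t12.png'); crop('t12.png',300,120,420,220,6,'c17.png'); snap('scene','s12.png'); crop('s12.png',200,130,330,300,4,'c18.png')
E
```

```text
clock: 19.32
eef_pos: [0.6868, -0.1378, 0.0241]
tool_rot: [-0.667, -0.233, -0.219, 0.673]
ft_force: [-17.7, -1.2, 7.7]
grip_width: 0.0555
clock: 19.95
eef_pos: [0.7075, -0.1374, 0.0241]
tool_rot: [-0.667, -0.233, -0.219, 0.673]
ft_force: [-16.5, -0.6, 6.3]
grip_width: 0.0553
t 19.95 p [ 0.7075 -0.1374  0.0241] F [-16.47  -0.57   6.27] w 0.0553
[[ 0.796  0.605 -0.022]
 [ 0.015  0.015  1.   ]
 [ 0.605 -0.796  0.003]]
[-0.272  0.491 -0.447  0.004  0.178 -0.234]
```

View pics/c17.png

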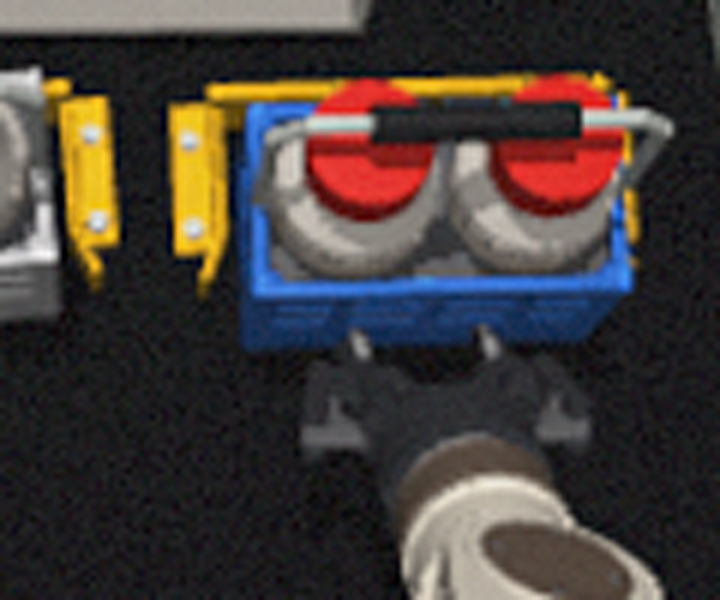

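View pics/c18.png

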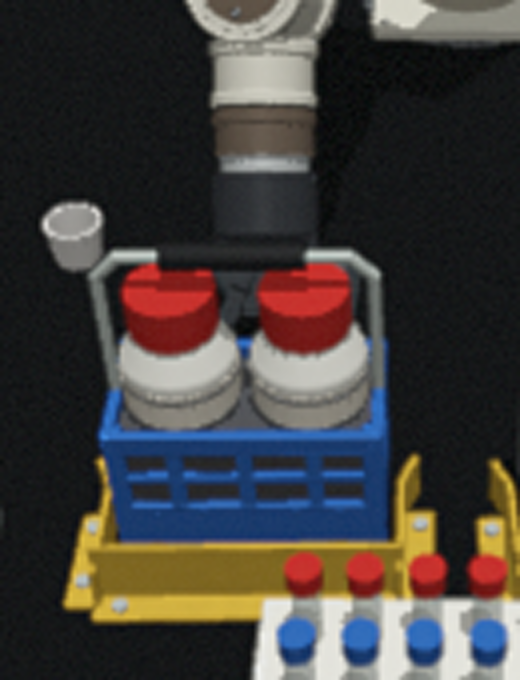

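```bash
python3 -m handwheel '[[0.07,0.05,0,0,0,0],[0.14,0.1,0,0,0,0],[0.2,0.15,0,0,0,0],[0.26,0.2,0,0,0,0],[0.32,0.24,0,0,0,0]]'; python3 -m handwheel '[[0.04,0.03,0,0,0,0],[0.08,0.06,0,0,0,0],[0.11,0.08,0,0,0,0],[0.14,0.11,0,0,0,0],[0.18,0.135,0,0,0,0]]'
```

```text
clock: 20.68
eef_pos: [0.7174, -0.1372, 0.0241]
tool_rot: [-0.667, -0.233, -0.219, 0.673]
ft_force: [-15.2, -0.8, 5.8]
grip_width: 0.0556
clock: 21.3
eef_pos: [0.7229, -0.137, 0.0241]
tool_rot: [-0.667, -0.233, -0.219, 0.674]
ft_force: [-15.6, -0.0, 5.0]
grip_width: 0.0555
```

```bash
python3 -m handwheel '[[0.02,0.015,0,0,0,0],[0.04,0.03,0,0,0,0],[0.06,0.045,0,0,0,0],[0.08,0.06,0,0,0,0],[0.1,0.075,0,0,0,0]]'
```

```text
clock: 21.92
eef_pos: [0.7255, -0.137, 0.0241]
tool_rot: [-0.667, -0.232, -0.219, 0.674]
ft_force: [-21.1, -1.0, 10.2]
grip_width: 0.0555
```

```bash
python3 -m handwheel '[[0.02,0.015,0,0,0,0],[0.04,0.03,0,0,0,0],[0.06,0.045,0,0,0,0],[0.06,0.045,0,0,0,0],[0.06,0.045,0,0,0,0]]'; python3 - <<'E'
from h import *
st(); snap('top','t13.png'); crop('t13.png',320,115,420,190,8,'c19.png'); snap('scene','s13.png'); crop('s13.png',200,150,330,300,4,'c20.png')
E
```

```text
clock: 22.55
eef_pos: [0.7255, -0.1369, 0.0239]
tool_rot: [-0.667, -0.231, -0.218, 0.674]
ft_force: [-28.8, 0.3, 15.6]
grip_width: 0.0551
t 22.55 p [ 0.7255 -0.1369  0.0239] F [-28.83   0.27  15.58] w 0.0551
[[ 0.798  0.602 -0.021]
 [ 0.014  0.015  1.   ]
 [ 0.603 -0.798  0.004]]
[-0.262  0.515 -0.397  0.032  0.172 -0.226]
```

View pics/c19.png

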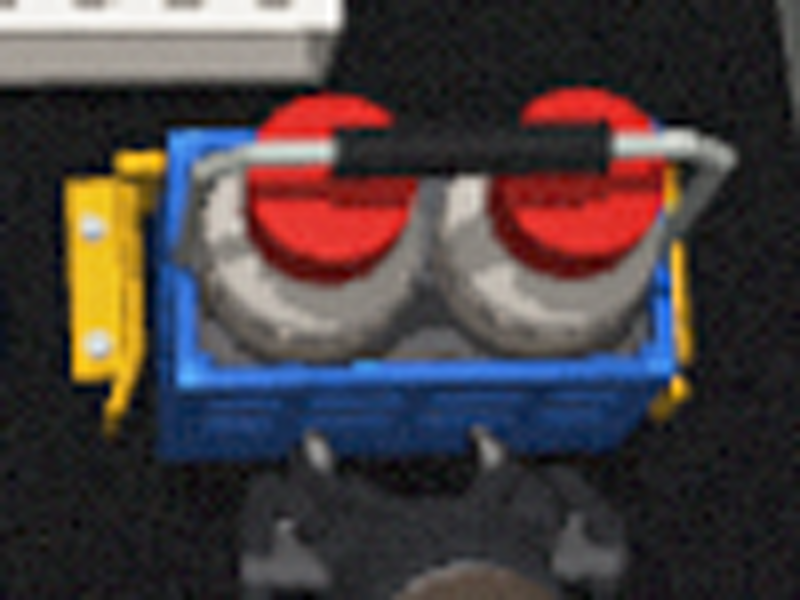

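View pics/c20.png

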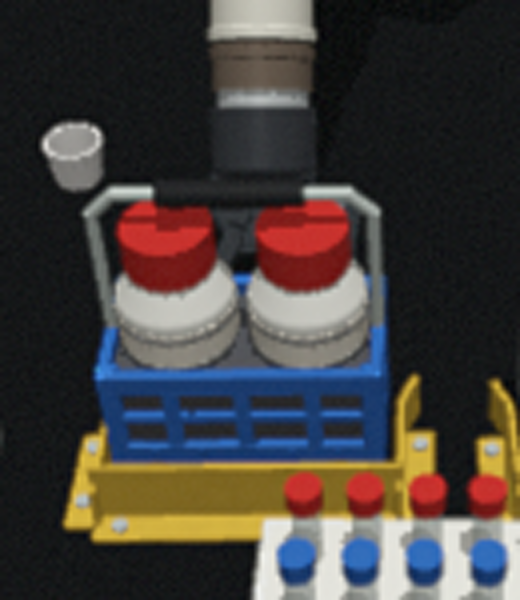

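```bash
python3 - <<'E'
from h import *
c=load('t13.png');q=lambda x,y:(320+x/8-.44,115+y/8-.44)
C=back(c,[q(168,132),q(658,122),q(674,370),q(181,385)],.12);print(C,C.mean(0)); v=C[3]-C[2]; print(np.degrees(np.arctan2(-v[0],v[1])))
C=back(c,[q(165,460),q(618,445)],.01); v=C[0]-C[1];print(C,np.linalg.norm(v),np.degrees(np.arctan2(-v[0],v[1])))
overlay('t13.png','o5.png',310,105,430,195,(.762,-.137,1.3),(.762,-.138,1.3))
c=load('s13.png');overlay('s13.png','o6.png',195,150,350,300,(.762,-.137,1.3),(.762,-.138,1.3))
E
```

```text
[[ 0.80762018 -0.04695213  0.12      ]
 [ 0.81084164 -0.22481406  0.12      ]
 [ 0.71805883 -0.22637171  0.12      ]
 [ 0.71347924 -0.04985022  0.12      ]] [ 0.76249997 -0.13699703  0.12      ]
1.486121483904448
[[ 0.7132234  -0.05076448  0.01      ]
 [ 0.71818674 -0.22898223  0.01      ]] 0.1782868502356485 1.5952648097523627
```

View pics/o5.png

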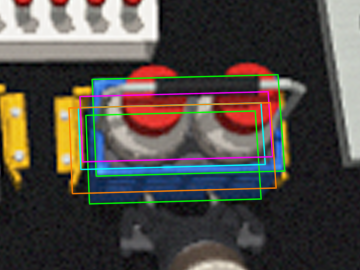

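View pics/o6.png

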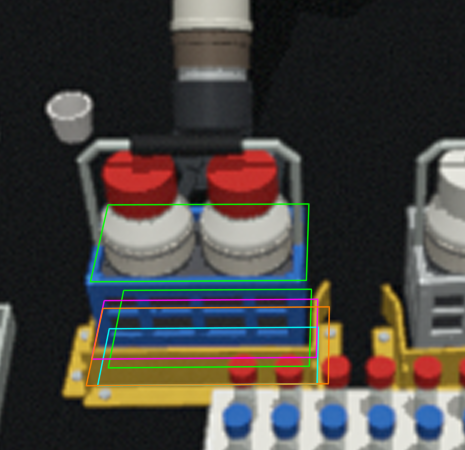

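```bash
python3 -m handwheel '[[0.03,0.02,0,0,0,0],[0.06,0.045,0,0,0,0],[0.06,0.045,0,0,0,0],[0.04,0.03,0,0,0,0],[0,0,0,0,0,0]]';  python3 -m handwheel '[[-0.08,-0.06,0,0,0,0],[-0.2,-0.15,0,0,0,0],[-0.4,-0.3,0,0,0,0],[-0.8,-0.6,0,0,0,0],[-1.3,-0.97,0,0,0,0]]'; python3 -m handwheel '[[-0.5,-0.37,0,0,0,0],[-1,-0.74,0,0,0,0],[-1.4,-1.04,0,0,0,0],[-1.7,-1.26,0,0,0,0],[-1.8,-1.34,0,0,0,0]]'; python3 - <<'E'
from h import *
st(); snap('top','t14.png'); crop('t14.png',320,115,420,190,8,'c21.png'); snap('scene','s14.png'); crop('s14.png',200,150,330,300,4,'c22.png');snap('wrist','w14.png')
E
```

```text
clock: 23.28
eef_pos: [0.7255, -0.137, 0.024]
tool_rot: [-0.667, -0.231, -0.218, 0.674]
ft_force: [-24.2, 0.2, 10.5]
grip_width: 0.0553
clock: 23.9
eef_pos: [0.694, -0.1382, 0.029]
tool_rot: [-0.666, -0.239, -0.222, 0.671]
ft_force: [0.0, 0.5, 0.3]
grip_width: 0.0555
clock: 24.52
eef_pos: [0.6372, -0.1395, 0.027]
tool_rot: [-0.666, -0.238, -0.222, 0.672]
ft_force: [0.4, -0.0, 0.6]
grip_width: 0.0557
t 24.525 p [ 0.6372 -0.1395  0.027 ] F [ 0.43 -0.03  0.63] w 0.0557
[[ 0.788  0.615 -0.024]
 [ 0.018  0.015  1.   ]
 [ 0.615 -0.789  0.001]]
[-0.319  0.398 -0.628 -0.088  0.209 -0.274]
```

View pics/c21.png

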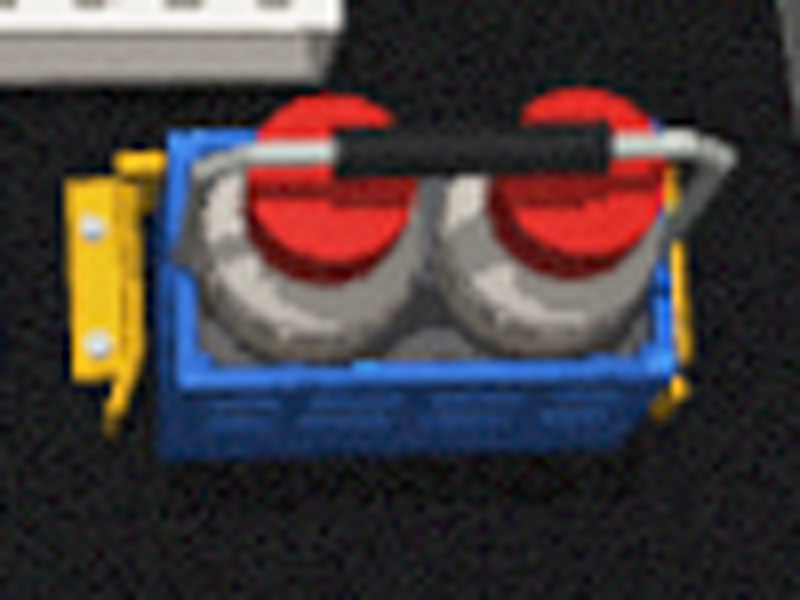

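View pics/c22.png

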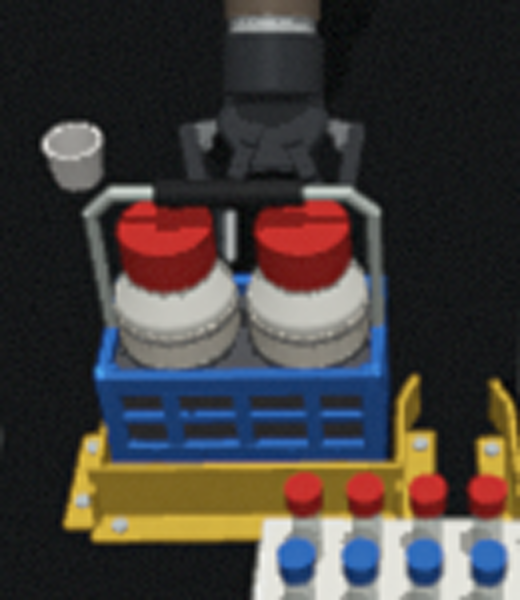

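View pics/w14.png

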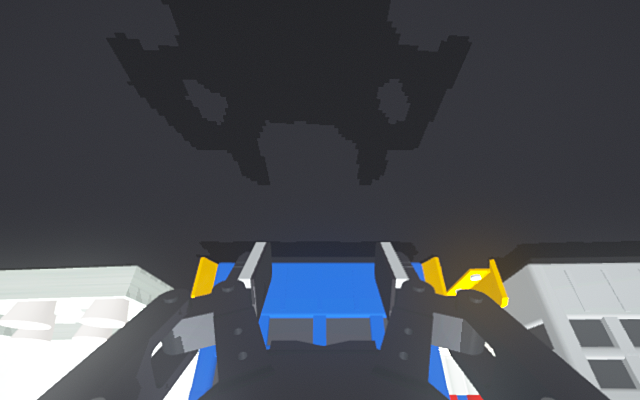

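```bash
cp pics/t14.png pics/full14.png; python3 - <<'E'
from h import *
a=cv2.imread('pics/t0.png').astype(int);b=cv2.imread('pics/t14.png').astype(int)
# grey crate + tongs + bottles + foam regions
for n,(x0,y0,x1,y1) in dict(grey=(238,125,320,176),tongs=(200,170,228,262),ba=(145,232,190,265),beaker=(130,195,172,228),cruc=(420,240,446,266),bb=(455,232,500,262),foam=(450,180,507,225)).items():
    d=np.abs(a-b)[y0:y1,x0:x1].max(2); print(n,(d>60).mean().round(3))
E
```

```text
grey 0.0
tongs 0.0
ba 0.0
beaker 0.0
cruc 0.0
bb 0.0
foam 0.0
```

View pics/full14.png

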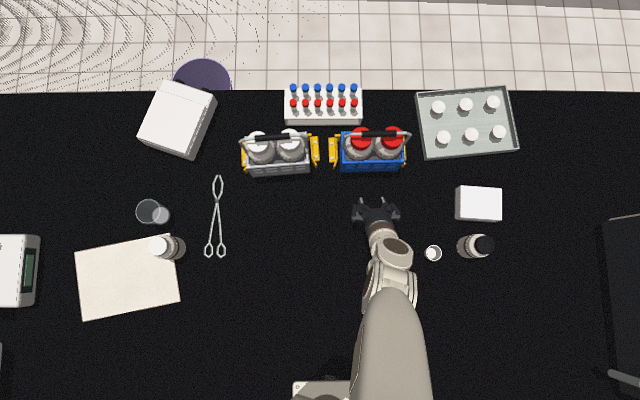

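Blue crate stands in the bay at (372,150), and the bystanders have not changed since the start picture. Handing in.

```bash
python3 -c "
from workcell import bot
print(bot.job_done())"
```

```text
the job is handed in; nothing more can be done
None
```

The blue crate is in the empty bay and I handed the job in at about 24.7 s. I judged it to be home against the buffers from force and pictures; no verdict came back.

**What I did:** I slid it sideways with both fingertips low on its short wall, turning it about 10° to line up with the bay. Then I pushed it straight in on its long wall at about 30 mm height, at roughly 40 mm/s or less, and backed straight off.

**Last checks:**
- **Home:** Two further push commands, together about 4 mm, did not move the tool past x = 0.7255 m. The push force rose from 15 N to 29 N over the last steps. I took this as contact with the buffers; I could not see the buffers behind the crate.
- **Position:** The top camera put the crate at about (0.7625, −0.137) m with 1.5° yaw. My estimate for the bay was (0.762, −0.138) m with 1.3° yaw. Each is good to about 2 mm, so the two agree.
- **After backing off:** The pictures show the crate upright and unchanged in place.
- **Bystanders:** The grey crate, bottles, beaker, crucible, tongs and foam block showed no change from the first top picture.

**Out of the ordinary:**
- **Stop near a joint limit:** An 85 N wrist reading came once early on, when the arm stopped abruptly near a joint limit. It was back to about zero 0.1 s later, touched nothing visible, and stayed under the 120 N limit.
- **Start of the long-wall push:** Force began at about 26 N forward with about 19 N pressing the crate down. It eased to about 15 N as the crate slid in.

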